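# Weigh a loaded parts bin on the goods-in scale

## Task

Weigh the loaded grey parts bin: press the blue key to zero the scale while it is still empty, then slide the bin from the white infeed table in between the scale's converging guide rails until it stands square against the orange end stop with the stop's plunger pushed in, and let go of it. Push gently: do not lift or tip the bin or shove the clamped stop out of its setting. Then press the green key to print the weight; leave the yellow key and the other things on the bench alone.

Things in the scene. Friction and masses are not known exactly. Their poses are not given: they have to be found in the camera images.
- scale: Fixed weigh station: white infeed table and low scale in line, one smooth level deck 60 mm above the bench. Origin: at bench level under the infeed/platform joint, on the lane's centre line; x along the lane in the pushing direction, y to its left, z up. Infeed x = -295 to 0 mm, steel platform x = 0 to 285 mm, both y = +-115 mm.
- mouth (a point): Mouth of the two guide rails, on the deck on the centre line, 8 mm past the scale's origin (axes as the scale). Here the rails' inner faces are 210 mm apart. Aluminium rails 6 mm thick, upper edge 45 mm above the deck; they converge in straight lines to the throat.
- throat (a point): End of the converging part, on the deck on the centre line, 125 mm past the scale's origin. From here the rails run parallel, 105 mm apart (2.5 mm to spare each side of the bin), for 150 mm. The orange end stop (98 mm wide, 52 mm high, two rubber buffers facing the bin) is clamped between them, buffer face 85 to 130 mm past the throat, elsewhere every time and not reported: find it by feel or eye.
- bin: Loaded parts bin, smooth light-grey plastic, 150 (x) x 100 (y) x 75 mm high, upright walls, corners rounded 8 mm, both ends alike. Origin: centre of its underside. Starts askew on the infeed. 0.45 to 0.85 kg, friction about 0.3: slides with 1 to 3 N on the open deck, more along the rails. Pushed low (under 40 mm above the deck) it does not tip.
- plunger (a joint): Bin-present plunger in the middle of the end stop (12 mm pin, 28 mm above the deck): 0 = free, 8 mm proud of the rubber buffers; grows in m as the bin pushes it in, 0.008 when the bin touches the buffers, at most 1 mm more as they give. Under 0.5 N, so it does not push the bin back. Must stay in by over 6 mm.
- stop_slip (a joint): How far the clamped end stop has been shoved out of its setting along the lane, in m: 0 at the start, wherever it was set. Its clamp holds some 20 N; pushed harder it slips and the setting is spoilt (over 3 mm fails).
- terminal: Fixed weighing terminal: grey housing 150 x 170 mm (x, y), three 30 mm square keys on its 48 mm high deck towards the robot, a display hump behind them up to 78 mm high, starting 40 mm past the key centres. Origin: centre of its underside; x from keys to display, y along the keys. Key centres at x = -36 mm; y = +46 (blue), 0 (yellow), -46 mm (green).
- key_zero_top (a point): Centre of the top face of the blue zero key (30 x 30 mm cap, top about 60 mm above the bench), pressed straight down.
- key_print_top (a point): Centre of the top face of the green print key, alike.
- key_zero (a joint): Travel of the blue key in m: 0 up, 0.005 fully down; spring 1.2 N at first to 4.2 N fully down. Counts as pressed beyond 0.0035 for 0.1 s.
- key_print (a joint): Travel of the green key, alike.
- key_tare (a joint): Travel of the yellow tare key between them (must not be pressed), alike.
- carton: Bystander: taped cardboard carton 120 x 90 x 80 mm on the bench beyond the infeed. Origin: centre of its underside.
- tape_roll: Bystander: roll of brown packing tape, 100 mm across, 48 mm high, lying flat on the bench on the robot's side of the scale. Origin: centre of its underside.
- scanner: Bystander: grey and black hand scanner lying on the bench beyond the platform, about 190 mm long, 40 mm high. Origin: on its underside near the middle.
Things that resemble listed ones, but are neither listed nor needed, are in the scene too. What is shaped like the bin but red is not meant.

How it is judged:
On the way, in this order (a step that is already met when the one before it is completed fails the run):
1. the blue zero key is pressed, the bin still being clear of the scale's platform (value of joint key_zero above 0.0035 m and x of bin in the frame of scale below -0.06 m), for 0.1 s.
2. the bin stands between the rails against the end stop (plunger in by over 6 mm), square, at rest and let go (value of joint plunger above 0.006 m and y of bin in the frame of scale between -0.006 and 0.006 m and x of bin in the frame of scale above 0.12 m and angle between the x axis of bin and the x axis of scale, either way round below 0.06 rad and z of bin in the frame of scale between 0.056 and 0.064 m and linear speed of bin below 0.01 m/s and contact force between the arm and bin below 0.1 N), for 0.3 s.
3. the green print key is pressed with the bin home and untouched (all of step 2 and value of joint key_print above 0.0035 m), for 0.1 s.
At the end, for the whole second after the job is handed in: The bin stands flat on the platform between the rails: within 6 mm of the lane's centre line, within 0.06 rad of its direction, less than 2 mm from the end stop's buffers (plunger in by more than 6 mm), at rest; the stop has slipped less than 3 mm; all three keys are up again (value of joint plunger above 0.006 m and y of bin in the frame of scale between -0.006 and 0.006 m and x of bin in the frame of scale above 0.12 m and angle between the x axis of bin and the x axis of scale, either way round below 0.06 rad and z of bin in the frame of scale between 0.056 and 0.064 m and linear speed of bin below 0.01 m/s and value of joint each of key_zero, key_tare, key_print below 0.001 m and angular speed of bin below 0.1 rad/s and value of joint stop_slip below 0.003 m); the robot touches nothing.
It fails at once if the end stop is shoved more than 3 mm out of its clamped setting (value of joint stop_slip above 0.003 m).
It fails at once if the bin is lifted more than 15 mm, tipped more than 0.2 rad or pushed off the deck (z of bin in the frame of scale above 0.075 m or angle between bin's own z axis and vertical above 0.2 rad or z of bin in the frame of scale below 0.045 m).
It fails at once if a wrong key press: the yellow key at all, the blue one with the bin on the platform, the green one before the bin is home (value of joint key_tare above 0.0025 m or (value of joint key_zero above 0.0025 m and x of bin in the frame of scale above -0.06 m) or (value of joint key_print above 0.0025 m and value of joint plunger below 0.005 m)).
It fails at once if a bystander (carton, tape roll or scanner) is moved by more than 20 mm (distance of any of carton, tape_roll, scanner from where it was at the start of the episode above 0.02 m).
It also fails if it takes over 72 s, if anything falls off the work surface, if the arm or the gripper's body presses on something with over 40 N, if the wrist force passes 120 N, or if a joint passes its speed limit or range.

## Robot

A 7-joint arm with a two-finger parallel gripper is mounted at the origin on the work surface. World frame = base frame: x ahead of the robot, y to its left, z up, the work surface at z = 0. Lengths are in m, angles in rad, forces in N, time in s.
With the tool pointing down it reaches from about 0.4 to 0.9 m from the base axis. Payload 5.6 kg.
Tool frame: the origin (TCP) lies at the very end of the fingers, on their centre line; the grasp point (between the pads) lies 19 mm behind it (robot.grasp_offset is the distance from the TCP to the grasp point, in m); y points along the fingers, x is the direction in which the jaws open and shut, and the axes are right-handed (so a half turn about y gives the same grasp; the last joint's range is limited). The gripper opens to 92 mm and grips with 3 to 60 N. Pads are 20 mm wide; open, the fingers measure 128 mm over their backs; the gripper's body (75 mm by 189 mm) begins 69 mm behind the grasp point.
Start: joints at [-1.194, 0.468, -0.012, 1.603, 0.006, 1.071, -0.056], TCP at [0.265, 0.594, 0.215] pointing down, gripper open.
Joint ranges: [-2.53, 2.53], [-0.31, 2.02], [-1.57, 1.55], [0.28, 2.44], [-1.29, 4.43], [0.15, 1.84], [-2.92, 2.92]. Speed limits (rad/s): [2.57, 2.57, 3.14, 3.14, 3.14, 3.14, 3.14].

## Interface

Orientations are given as a rotation vector (axis times angle).
In Python, from rig import robot gives the robot as it stands.
- The arm moves only by the shell command python3 -m jog 'ROWS' [FORCE]. ROWS is a JSON object of lists of equal length, an entry for each row: "fingers": the finger opening in cm, from 0 to 9.19; "slide": the shift along the tool's x, y, z in cm, a list of three; "turn": the turn about the tool's y in rad. A call has 1 to 5 rows; each row shifts and turns the pose as measured when the row begins, along the tool's axes as they then stand; what a row does not reach is not made up. A row lasts 1/12 s, in which the tool goes at most 41.7 mm and 7.16 degrees, less where a joint would pass 70% of its speed; a pose out of reach is approached as far as the arm can. A call is refused whole if a number of a shift passes 4.17 or a number of a turn 0.125, either way. A call with a gripper value outside its range is refused whole. The fingers move at their own pace and stop on an object; FORCE is the grip in N (left out, the last holds). Time passes only in rows, so rows that do not move let the fingers close. It gives the time, the measured TCP pose, the force and the opening at its end, in the units of the state.
- robot.get_state(): the state, without advancing time (a new reading comes with each control period).
- robot.capture(name): name is "side" or "top"; returns (picture, depth): 420x560x3 uint8, red, green, blue; 420x560 float32, m along the optical axis (not along the pixel's ray), 0 where there is no reading.
- robot.camera_info(name): a dict with "K" (3x3 intrinsics, pixels), "origin" and "orientation" of the camera in the world. Camera axes: x right, y down, z forward; pixel columns grow to the right and rows downward; lengths in m; the calibration is good to about 2 mm. A picture is of the moment at which its call begins. camera_info takes no time and is no camera call.
- robot.finish_job(): hands the job in, once; it reports no verdict.
Trained networks look in the newest picture that a camera, given by its name, has taken for a name from the list of things; names that differ only in an ending like _2 or _b are one class to them, and where a whole thing is asked for, a point or a joint stands for the part that bears it (a point fixed in the world has none). Each returns a list of dicts, best first, with "confidence" (0 to 1); they miss things now and then, are a little off and sometimes report something else, mostly with a low value. They report only what shows in the picture. A call takes as long as a camera call. They do not tell look-alikes from the thing itself.
- robot.spot_in(camera, query): "point" ([column, row] in pixels, amid what is visible of it).
- robot.cut_out(camera, query): "region" (420x560 bool, what is visible of it) and "point" ([column, row] in pixels, amid what is visible of it).
The state is a dict: "clock": time; "qpos": joint angles; "joint_velocities": joint speeds; "tau": joint torques, N m; "ee_pos": TCP position; "ee_rot": TCP orientation; "contact_force": force on the tool from outside, world axes, zero at the start; "torque": the same for the moment, N m; "finger_gap": finger opening in m.
Only numpy, scipy, OpenCV 4.12 (cv2) and the standard library are available. Lean on these libraries where they do the work, as an engineer would, in place of code of your own. Each camera call takes 0.05 s, during which the arm holds its last target.

## Working session

There is one attempt and no reset: what is moved stays moved. The work goes in short steps, Python scripts to look and compute and a shell command to move; the robot and the scene stay as the last step left them, time stands still between calls to the robot, and variables do not carry over. Pictures are saved under pics/ and viewed, and the job is handed in when it is done.

```bash
ls; mkdir -p pics
python3 - <<'E'
from rig import robot
import cv2,numpy as np
for n in("side","top"):
    im,d=robot.capture(n); cv2.imwrite(f"pics/{n}0.png",im[:,:,::-1]); np.save(f"pics/{n}d.npy",d);np.save(f"pics/{n}i.npy",im)
    print(n,robot.camera_info(n))
print(robot.get_state())
E
```

```text
pics
side {'K': array([[523.87765998,   0.        , 280.32584005],
       [  0.        , 523.87765998, 204.5688627 ],
       [  0.        ,   0.        ,   1.        ]]), 'origin': array([ 0.00419958, -1.07188244,  1.42361748]), 'orientation': array([-2.35534145,  0.61196485, -0.21125517])}
top {'K': array([[391.61151282,   0.        , 278.54055259],
       [  0.        , 391.61151282, 203.96362993],
       [  0.        ,   0.        ,   1.        ]]), 'origin': array([ 0.41248668, -0.05015221,  1.2568171 ]), 'orientation': array([-2.15060911,  2.1532845 , -0.09056105])}
{'clock': 0.1, 'qpos': array([-1.19400399,  0.46825644, -0.01166554,  1.60351479,  0.00603538,
        1.07138254, -0.05626556]), 'joint_velocities': array([-8.96492027e-05, -2.04351257e-03, -5.81388625e-06, -9.88399159e-05,
       -2.30917028e-04,  8.30684675e-04,  1.43105273e-03]), 'tau': array([ 5.40269375e-04, -5.21649635e+01, -1.26403701e-02, -2.44371307e+01,
       -5.67515998e-02,  1.39985370e-02,  4.38071424e-05]), 'ee_pos': array([0.26474773, 0.59308084, 0.21376376]), 'ee_rot': array([-1.37997124, -0.89381869,  0.89581536]), 'contact_force': array([-0.69685562, -0.28357831,  0.19370906]), 'torque': array([-0.01178908, -0.05562839, -0.0050233 ]), 'finger_gap': 0.09160241866890287}
```

View pics/side0.png

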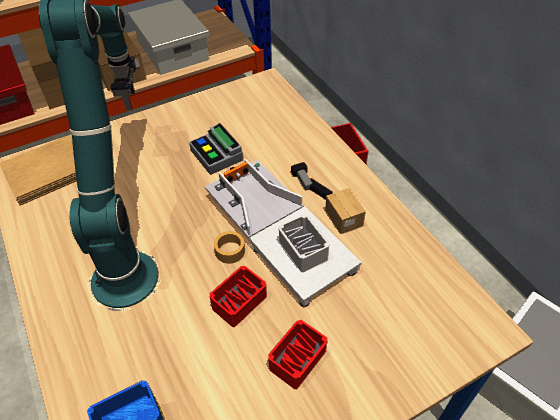

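View pics/top0.png

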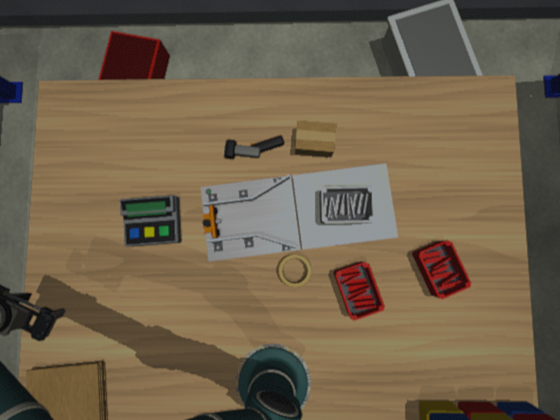

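The overview shows the terminal at left in the top picture, around (150,220), with its keys at about (135,233), (150,232) and (163,231). The lane runs right to left, from the infeed at about (350,205) to the orange stop at about (209,222). Next I'll measure in 3D.

```bash
cat > h.py <<'E'
from rig import robot
import cv2,numpy as np
from scipy.spatial.transform import Rotation as R
def cloud(n,d):
    c=robot.camera_info(n);K=c["K"];v,u=np.mgrid[:420,:560]
    p=np.stack([(u-K[0,2])/K[0,0]*d,(v-K[1,2])/K[1,1]*d,d],-1)
    return p@R.from_rotvec(c["orientation"]).as_matrix().T+c["origin"]
def proj(n,P):
    c=robot.camera_info(n);q=(np.atleast_2d(P)-c["origin"])@R.from_rotvec(c["orientation"]).as_matrix()
    q=q@c["K"].T; return q[:,:2]/q[:,2:]
def cap(n,name):
    im,d=robot.capture(n);cv2.imwrite(f"pics/{name}.png",im[:,:,::-1]);return im,d,cloud(n,d)
def rect(pts):
    (c,s,a)=cv2.minAreaRect((pts*1000).astype(np.float32));return np.round(c,1),np.round(s,1),round(a,2)
E
python3 - <<'E'
from h import *
for n in("top","side"):
    im=np.load(f"pics/{n}i.npy");d=np.load(f"pics/{n}d.npy");P=cloud(n,d)
    hsv=cv2.cvtColor(im,cv2.COLOR_RGB2HSV)
    H,S,V=[hsv[...,i].astype(int) for i in range(3)]
    box=(P[...,0]>.2)&(P[...,0]<.9)&(P[...,1]>-.5)&(P[...,1]<.6)
    for nm,m in dict(blue=(H>100)&(H<125)&(S>150),yel=(H>22)&(H<35)&(S>180),green=(H>50)&(H<80)&(S>150),orange=(H>8)&(H<18)&(S>190)).items():
        z=P[...,2]; m=m&box&(z>.04)&(z<.13)&(V>60)
        q=P[m]; 
        if len(q): print(n,nm,len(q),q.mean(0).round(4),np.median(q,0).round(4),q.min(0).round(3),q.max(0).round(3))
    z=P[...,2]
    print("table",np.median(z[box&(z<.02)]))
    deck=box&(abs(z-.06)<.006)&(S<60)&(V>110)
    nl,lab,st,ce=cv2.connectedComponentsWithStats(deck.astype(np.uint8))
    for i in range(1,nl):
        if st[i,4]>150: print(n,"deck",st[i],rect(P[lab==i][:,:2]),np.median(z[lab==i]).round(4))
    m=box&(z>.125)&(z<.145)
    nl,lab,st,ce=cv2.connectedComponentsWithStats(m.astype(np.uint8))
    for i in range(1,nl):
        if st[i,4]>60: print(n,"binrim",st[i],rect(P[lab==i][:,:2]),np.median(z[lab==i]).round(4))
    m=box&(z>.095)&(z<.112)
    nl,lab,st,ce=cv2.connectedComponentsWithStats(m.astype(np.uint8))
    for i in range(1,nl):
        if st[i,4]>30: print(n,"rails",st[i],rect(P[lab==i][:,:2]),np.median(z[lab==i]).round(4))
    big=cv2.resize(im[150:290,100:420] if n=="top" else im[110:310,170:380],None,fx=2.5,fy=2.5,interpolation=cv2.INTER_CUBIC)
    cv2.imwrite(f"pics/{n}big.png",big[:,:,::-1])
E
```

```text
top blue 110 [0.4572 0.4276 0.059 ] [0.4567 0.4266 0.06  ] [0.441 0.411 0.047] [0.472 0.448 0.065]
top yel 111 [0.4608 0.3813 0.0589] [0.4599 0.3805 0.0603] [0.445 0.365 0.047] [0.476 0.4   0.065]
top green 123 [0.4783 0.353  0.064 ] [0.4688 0.3395 0.0612] [0.45  0.32  0.047] [0.545 0.447 0.083]
top orange 144 [0.4896 0.1824 0.0983] [0.4913 0.1784 0.1094] [0.446 0.166 0.066] [0.534 0.213 0.117]
table 0.0005127273872398419
top deck [ 293  163  105   86 4845] (array([ 541.7, -220.2]), array([230.1, 293.6]), 7.21) 0.0601
top deck [ 216  175   85   76 3278] (array([507.2,  50.2]), array([229.3, 241.7]), 7.21) 0.0604
top deck [201 178  74  27 868] (array([591.6, 108.7]), array([ 54.3, 230.4]), 9.61) 0.0606
top deck [ 206  236   77   25 1075] (array([414.8,  86.2]), array([ 59.1, 231.4]), 6.0) 0.0604
top binrim [321 185  54  38 484] (array([ 538.5, -218.1]), array([108.3, 151.1]), 0.36) 0.1347
top rails [203 174  87  31 234] (array([572.2,  73. ]), array([ 33.9, 271.5]), 18.37) 0.1048
top rails [327 189  34   1  34] (array([ 584.9, -212.4]), array([ 0.9, 98.8]), 0.62) 0.101
top rails [345 
[... 558 characters left out ...]
side orange 178 [0.4864 0.1689 0.0981] [0.4848 0.1701 0.1024] [ 0.355 -0.116  0.041] [0.534 0.185 0.122]
table -0.0007618938237381467
side deck [251 160  35  29 219] (array([593.3, 132.2]), array([ 34.8, 177. ]), 6.42) 0.0596
side deck [ 205  172  156  128 5369] (array([519., -80.]), array([233.2, 582.7]), 7.36) 0.0592
side binrim [278 214  52  47 420] (array([ 533.6, -220. ]), array([110.7, 157.4]), 0.78) 0.1328
side rails [219 159  83  70 482] (array([500.6,  63.8]), array([216.7, 269.4]), 7.38) 0.1026
side rails [284 220  40  33 405] (array([ 541.3, -207.7]), array([ 85.5, 130.4]), 0.61) 0.1045
side rails [279 232  50  34 154] (array([ 500. , -245.2]), array([ 81.4, 172.1]), 34.31) 0.1027
```

Run:
```python
from h import *
for n in ("top","side"):
  robot.capture(n)
  for q in ("key_zero_top","key_print_top","scale","bin","terminal"):
    print(n,q,[(np.round(r["point"]),round(r["confidence"],2)) for r in robot.spot_in(n,q)[:3]])
```

```text
top key_zero_top [(array([133., 230.]), 0.47), (array([151., 232.]), 0.16)]
top key_print_top [(array([163., 230.]), 0.47)]
top scale [(array([286., 213.]), 0.76)]
top bin [(array([344., 205.]), 0.89), (array([362., 291.]), 0.69), (array([440., 268.]), 0.69)]
top terminal [(array([151., 221.]), 0.93)]
side key_zero_top []
side key_print_top []
side scale [(array([275., 222.]), 0.96)]
side bin [(array([237., 292.]), 0.92), (array([307., 240.]), 0.85), (array([298., 352.]), 0.58)]
side terminal [(array([216., 147.]), 0.68)]
```

View pics/topbig.png

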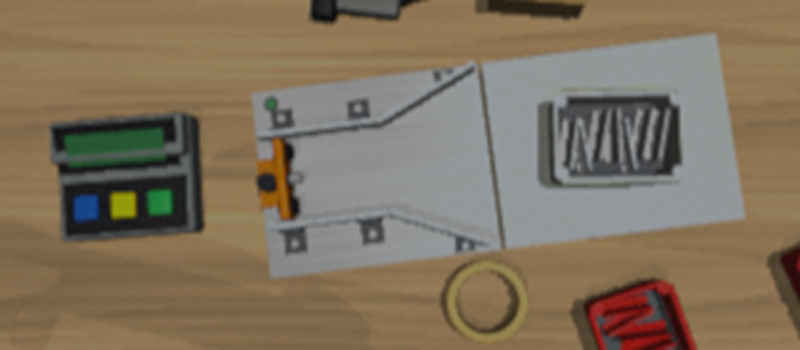

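View pics/sidebig.png

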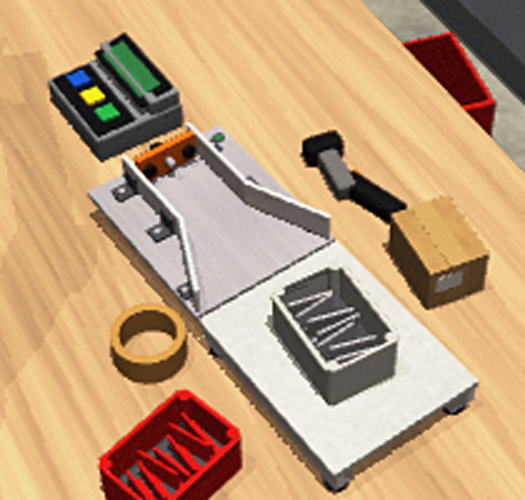

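The bin sits about 145 mm up the infeed and is about 7° askew to the lane. The keys are at z≈0.06. I'll refine the frames and set up the tool axes.

```bash
cat >> h.py <<'E'
th=np.radians(7.25);U=np.array([-np.sin(th),np.cos(th)]);V=np.array([-np.cos(th),-np.sin(th)])
O=np.array([.522,-.0742])
def toS(xy): q=np.asarray(xy)[...,:2]-O; return np.stack([q@U,q@V],-1)
def toW(s): return O+s[0]*U+s[1]*V
def st(tgt=None,yaw=None):
    s=robot.get_state();M=R.from_rotvec(s["ee_rot"]).as_matrix();p=s["ee_pos"]
    print("t",round(s["clock"],2),"p",p.round(4),"S",(toS(p)*1000).round(1),"F",s["contact_force"].round(2),"gap",round(s["finger_gap"],3))
    xa=np.degrees(np.arctan2(M[1,0],M[0,0]));print("tool x az",xa.round(2),"y",M[:,1].round(3),"z",M[:,2].round(3),"q",s["qpos"].round(2))
    if tgt is not None: print("slide cm",(M.T@(np.asarray(tgt)-p)*100).round(2))
    return s,M
E
python3 - <<'E'
from h import *
st((.4555,.4255,.10))
for n in("top","side"):
    im=np.load(f"pics/{n}i.npy");d=np.load(f"pics/{n}d.npy");P=cloud(n,d)
    S=toS(P)*1000;z=P[...,2]*1000
    box=(S[...,0]>-330)&(S[...,0]<330)&(abs(S[...,1])<150)
    m=box&(z>53)&(z<66)
    print(n,"deck x",np.percentile(S[m][:,0],[.5,99.5]).round(1))
    for lo,hi in((-280,-180),(-100,-10),(20,100),(150,270)):
        k=m&(S[...,0]>lo)&(S[...,0]<hi); print(lo,"y",np.percentile(S[k][:,1],[.5,99.5]).round(1))
    r=box&(z>98)&(z<112)&(S[...,0]>0)
    for lo in range(0,280,25):
        k=r&(S[...,0]>lo)&(S[...,0]<lo+25)&(abs(S[...,1])>40)
        L=S[k&(S[...,1]>0)][:,1];Rr=S[k&(S[...,1]<0)][:,1]
        if len(L) and len(Rr):print(lo,"rails",np.median(L).round(1),np.median(Rr).round(1))
    hsv=cv2.cvtColor(im,cv2.COLOR_RGB2HSV).astype(int)
    o=box&(hsv[...,0]>4)&(hsv[...,0]<20)&(hsv[...,1]>190)&(S[...,0]>150)&(z>66)
    print("orange",S[o].min(0).round(1),S[o].max(0).round(1),np.percentile(S[o][:,0],[2,10,25,50,75,90]).round(1))
    k=box&(z>68)&(z<116)&(abs(S[...,1])<46)&(S[...,0]>150)
    print("stop any",np.percentile(S[k][:,0],[1,5,10,25,50]).round(1), len(S[k]))
    g=box&(hsv[...,0]>50)&(hsv[...,0]<80)&(hsv[...,1]>150)
    m=(hsv[...,0]>50)&(hsv[...,0]<80)&(hsv[...,1]>150)&(abs(P[...,0]-.463)<.03)&(abs(P[...,1]-.336)<.03)&(z>45)
    print("green",np.median(P[m],0).round(4),m.sum())
    m=(abs(z-48)<4)&(abs(P[...,0]-.46)<.06)&(abs(P[...,1]-.38)<.12)
    print("term deck",rect(P[m][:,:2]))
    m=(z>30)&(z<90)&(abs(P[...,0]-.49)<.13)&(P[...,1]>.27)&(P[...,1]<.5)
    print("term all",rect(P[m][:,:2]))
E
```

```text
t 0.7 p [0.265  0.5935 0.2146] S [694.8 170.7] F [0.15 0.56 0.69] gap 0.092
tool x az 65.94 y [ 0.  0. -1.] z [-0.913  0.408 -0.   ] q [-1.19  0.47 -0.01  1.6   0.01  1.07 -0.06]
slide cm [ -7.58  11.46 -24.25]
top deck x [-290.5  284.6]
-280 y [-115.3  113.3]
-100 y [-115.1  112.7]
20 y [-115.3  112.8]
150 y [-115.2  112.8]
0 rails 104.2 -105.8
25 rails 95.5 -97.5
50 rails 83.7 -86.2
75 rails 72.3 -74.7
100 rails 61.9 -63.0
125 rails 54.6 -56.1
150 rails 54.3 -55.7
175 rails 54.3 -56.3
200 rails 54.4 -56.6
225 rails 53.9 -55.8
250 rails 53.6 -55.5
275 rails 53.4 -55.8
orange [246.5 -44.1] [286.5  45. ] [246.8 247.5 249.1 253.8 268.7 279.8]
stop any [232.6 239.1 241.  247.2 252.9] 357
green [0.4627 0.3346 0.0606] 100
term deck (array([468. , 381.9]), array([ 90.1, 169.5]), 5.18)
term all (array([497.1, 383.9]), array([147.7, 171.2]), 4.51)
side deck x [-294.5  279.9]
-280 y [-111.3  119. ]
-100 y [-110.9  118.7]
20 y [-94.  118.4]
150 y [-112.1  118.3]
0 rails 107.9 -101.6
25 rails 99.2 -89.5
50 rails 86.2 -79.9
75 rails 77.0 -67.7
100 rails 64.6 -57.5
125 rails 59.7 -53.2
150 rails 60.3 -51.1
175 rails 58.4 -51.5
200 rails 59.5 -52.4
225 rails 52.5 -50.3
250 rails 56.8 -52.2
orange [237.  -43.3] [283.7  52.3] [239.9 242.4 244.2 246.4 249.3 253.2]
stop any [214.1 233.7 235.6 241.6 245.4] 249
green [0.4595 0.3301 0.0582] 55
term deck (array([465. , 376.4]), array([ 94.7, 172.6]), 6.23)
term all (array([492.6, 379.9]), array([150.9, 181.7]), 3.99)
```

```bash
python3 -m jog '{"fingers":[0,0,0,0,0],"slide":[[-1.3,1.3,-4.1],[-1.3,1.3,-4.1],[-1.3,1.3,-4.1],[-1.3,1.3,-4.1],[-1.3,1.3,-4.0]],"turn":[0,0,0,0,0]}' 20; python3 -c "
from h import *
st((.4555,.4255,.075))"
```

```text
clock: 1.12
ee_pos: [0.4117, 0.4674, 0.1534]
ee_rot: [-1.359, -0.916, 0.906]
contact_force: [0.1, 0.5, 0.3]
finger_gap: 0.0605
t 1.12 p [0.4117 0.4674 0.1534] S [551.1  41.1] F [0.11 0.49 0.29] gap 0.061
tool x az 67.27 y [-0.002  0.013 -1.   ] z [-0.922  0.386  0.006] q [-0.91  0.48  0.02  1.73 -0.02  0.92  0.29]
slide cm [-2.26  7.78 -5.71]
```

```bash
python3 -m jog '{"fingers":[0,0,0,0,0],"slide":[[-1.1,0.5,-2.8],[-1.1,0.5,-2.8],[0,0,0],[0,0,0],[0,0,0]],"turn":[0,0,0.125,0.125,0.125]}'; python3 -c "
from h import *
st((.4555,.4255,.075))"
```

```text
clock: 1.53
ee_pos: [0.4673, 0.4092, 0.139]
ee_rot: [-1.477, -0.617, 0.614]
contact_force: [0.7, -0.1, -0.5]
finger_gap: 0.0274
t 1.53 p [0.4673 0.4092 0.139 ] S [486.5  -6.8] F [ 0.73 -0.06 -0.47] gap 0.027
tool x az 45.14 y [-0.     0.005 -1.   ] z [-0.709  0.705  0.004] q [-0.87  0.5   0.13  1.75 -0.08  0.89  0.08]
slide cm [0.3  6.41 1.96]
```

```bash
python3 -m jog '{"fingers":[0,0,0,0,0],"slide":[[0,0,0],[0,0,0],[0,0,0],[0,0,0],[0,0,0]],"turn":[0.125,0.125,0.125,0.125,0.125]}'; python3 -c "
from h import *
st((.4555,.4255,.075))"
```

```text
clock: 1.95
ee_pos: [0.4689, 0.4077, 0.1392]
ee_rot: [-1.561, -0.13, 0.13]
contact_force: [0.8, -0.3, 0.5]
finger_gap: 0.0003
t 1.95 p [0.4689 0.4077 0.1392] S [484.8  -8.2] F [ 0.84 -0.35  0.49] gap 0.0
tool x az 9.49 y [ 0.     0.006 -1.   ] z [-0.165  0.986  0.006] q [-0.97  0.5   0.27  1.76 -0.17  0.9  -0.46]
slide cm [-1.04  6.43  1.94]
```

```bash
python3 -m jog '{"fingers":[0,0,0,0,0],"slide":[[-1.0,2.0,1.9],[0,2.0,0],[0,1.8,0],[0,0,0],[0,0,0]],"turn":[0.035,0,0,0,0]}'; python3 -c "
from h import *
st((.4555,.4255,.0555))
for n in('top','side'):
  im,d,P=cap(n,n+'1');
  a=im[190:260,100:220] if n=='top' else im[90:190,160:280]
  cv2.imwrite(f'pics/{n}1.png',cv2.resize(a,None,fx=5,fy=5)[:,:,::-1])"
```

```text
clock: 2.37
ee_pos: [0.457, 0.4276, 0.0817]
ee_rot: [-1.56, -0.1, 0.093]
contact_force: [-0.0, -0.6, 0.5]
finger_gap: 0.0006
t 2.37 p [0.457  0.4276 0.0817] S [506.    1.1] F [-0.02 -0.64  0.47] gap 0.001
tool x az 7.05 y [ 0.004  0.009 -1.   ] z [-0.123  0.992  0.008] q [-1.    0.58  0.26  1.78 -0.2   0.79 -0.51]
slide cm [-0.19  2.62 -0.22]
```

View pics/side1.png

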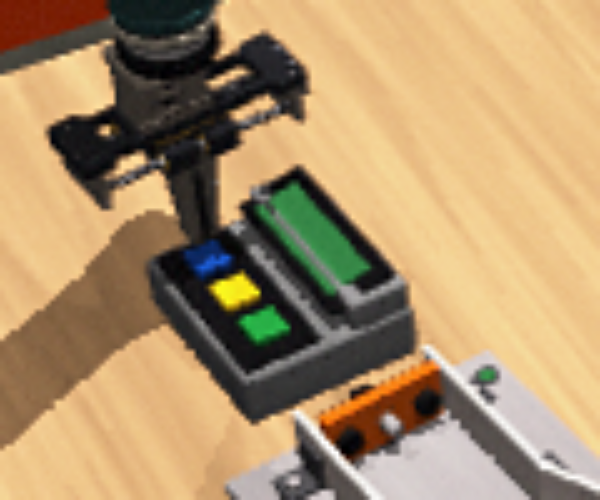

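View pics/top1.png

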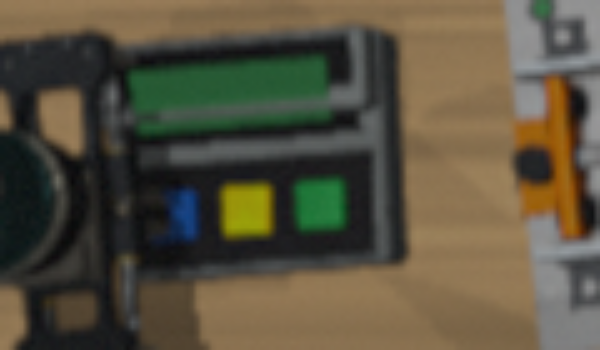

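The fingertips are over the blue key, with the tip at about (205,235) in the side crop. Pressing now.

```bash
python3 -m jog '{"fingers":[0,0,0,0,0],"slide":[[-0.2,1.4,-0.2],[0,0.9,0],[0,0.5,0],[0,0.2,0],[0,0.1,0]],"turn":[0,0,0,0,0]}'; python3 -c "
from h import *
st((.4555,.4255,.0555))"
```

```text
clock: 2.88
ee_pos: [0.4586, 0.4278, 0.056]
ee_rot: [-1.553, -0.103, 0.087]
contact_force: [-1.2, -1.5, 3.4]
finger_gap: 0.0001
t 2.88 p [0.4586 0.4278 0.056 ] S [ 5.06e+02 -5.00e-01] F [-1.19 -1.54  3.41] gap 0.0
tool x az 6.95 y [ 0.009  0.016 -1.   ] z [-0.121  0.993  0.015] q [-0.98  0.62  0.25  1.8  -0.22  0.74 -0.5 ]
slide cm [-0.34  0.04 -0.19]
```

```bash
python3 -m jog '{"fingers":[0,0,0,0,0],"slide":[[-0.2,0.35,-0.2],[0,0.3,0],[0,0.2,0],[0,0.1,0],[0,0.1,0]],"turn":[0,0,0,0,0]}'; python3 -c "
from h import *
st((.4555,.4255,.0555))"
```

```text
clock: 3.3
ee_pos: [0.4587, 0.4279, 0.0561]
ee_rot: [-1.547, -0.104, 0.085]
contact_force: [-1.7, -1.1, 3.4]
finger_gap: 0.0002
t 3.3 p [0.4587 0.4279 0.0561] S [506.   -0.6] F [-1.75 -1.12  3.35] gap 0.0
tool x az 6.93 y [ 0.011  0.023 -1.   ] z [-0.121  0.992  0.021] q [-0.98  0.62  0.24  1.8  -0.22  0.73 -0.49]
slide cm [-0.35  0.05 -0.2 ]
```

```bash
python3 -m jog '{"fingers":[0,0,0],"slide":[[0,0.8,0],[0,0.8,0],[0,0.8,0]],"turn":[0,0,0]}'; python3 -c "
from h import *
st((.4555,.4255,.0555))"
```

```text
clock: 3.55
ee_pos: [0.4592, 0.4284, 0.0543]
ee_rot: [-1.543, -0.098, 0.091]
contact_force: [-18.0, -17.0, 59.3]
finger_gap: 0.0004
t 3.55 p [0.4592 0.4284 0.0543] S [506.5  -1.1] F [-18.03 -17.02  59.34] gap 0.0
tool x az 6.93 y [ 0.003  0.026 -1.   ] z [-0.121  0.992  0.025] q [-0.97  0.62  0.24  1.79 -0.23  0.73 -0.49]
slide cm [-0.4  -0.13 -0.24]
```

```bash
python3 -m jog '{"fingers":[0,0],"slide":[[0,0.05,0],[0,0.1,0]],"turn":[0,0]}'; python3 -c "
from h import *
st((.4555,.4255,.0555))"
```

```text
clock: 3.72
ee_pos: [0.4607, 0.4293, 0.0599]
ee_rot: [-1.538, -0.1, 0.088]
contact_force: [-1.5, -0.5, 1.4]
finger_gap: 0.0002
t 3.72 p [0.4607 0.4293 0.0599] S [507.2  -2.7] F [-1.51 -0.47  1.36] gap 0.0
tool x az 6.89 y [ 0.006  0.031 -0.999] z [-0.12   0.992  0.03 ] q [-0.97  0.61  0.24  1.79 -0.23  0.74 -0.49]
slide cm [-0.57  0.43 -0.33]
```

```bash
python3 -m jog '{"fingers":[0,0,0,3.6,3.6],"slide":[[0,-2,0],[0,-4,0],[0,-4,0],[0,-4,-2],[0,-1,-4.1]],"turn":[0,0,0,0,0]}'; python3 -m jog '{"fingers":[3.6,3.6,3.6,3.6,3.6],"slide":[[0,0,-4.1],[0,0,-4.1],[0,0,-4.1],[0,0,-4.1],[0,0,-4.1]],"turn":[0,0,0,0,0]}'; python3 -c "
from h import *
w=toW((-.255,0));st((w[0],w[1],.17))"
```

```text
clock: 4.13
ee_pos: [0.4648, 0.372, 0.2069]
ee_rot: [-1.537, -0.108, 0.098]
contact_force: [1.7, 0.5, 0.7]
finger_gap: 0.0121
clock: 4.55
ee_pos: [0.4964, 0.1671, 0.2051]
ee_rot: [-1.528, -0.127, 0.091]
contact_force: [0.9, -0.1, 0.8]
finger_gap: 0.0361
t 4.55 p [0.4964 0.1671 0.2051] S [242.6  -5.1] F [ 0.85 -0.07  0.8 ] gap 0.036
tool x az 7.97 y [ 0.02   0.042 -0.999] z [-0.14   0.989  0.038] q [-0.69  0.25  0.38  1.96 -0.16  0.92 -0.09]
slide cm [ -1.22   1.56 -49.85]
```

```bash
python3 -m jog '{"fingers":[3.6,3.6,3.6,3.6,3.6],"slide":[[-0.1,0,-4.1],[-0.1,0,-4.1],[-0.1,0,-4.1],[-0.1,0,-4.1],[-0.1,0,-4.1]],"turn":[0.01,0,0,0,0]}'; python3 -m jog '{"fingers":[3.6,3.6,3.6,3.6,3.6],"slide":[[-0.1,0,-4.1],[-0.1,0,-4.1],[-0.1,0,-4.1],[-0.1,0,-4.1],[-0.1,0,-4.1]],"turn":[0,0,0,0,0]}';  python3 -c "
from h import *
w=toW((-.255,0));st((w[0],w[1],.17))"
```

```text
clock: 4.97
ee_pos: [0.5196, -0.04, 0.1973]
ee_rot: [-1.528, -0.125, 0.077]
contact_force: [1.4, 0.6, -0.1]
finger_gap: 0.0362
clock: 5.38
ee_pos: [0.5416, -0.2472, 0.1893]
ee_rot: [-1.532, -0.13, 0.073]
contact_force: [0.5, -0.2, 0.3]
finger_gap: 0.0362
t 5.38 p [ 0.5416 -0.2472  0.1893] S [-174.1    2.4] F [ 0.52 -0.23  0.34] gap 0.036
tool x az 7.4 y [ 0.034  0.039 -0.999] z [-0.13   0.991  0.034] q [-0.02  0.42  0.54  1.81 -0.32  0.98  0.79]
slide cm [ 0.15  1.65 -8.15]
```

```bash
python3 -m jog '{"fingers":[3.6,3.6,3.6,3.6,3.6],"slide":[[0,0,-4.0],[0.1,0,-4.0],[0.1,0,-0.8],[0,2,-0.3],[0,2,0]],"turn":[0,0,0,0,0]}';  python3 -c "
from h import *
w=toW((-.255,0));st((w[0],w[1],.082))"
```

```text
clock: 5.8
ee_pos: [0.5565, -0.3561, 0.1473]
ee_rot: [-1.548, -0.124, 0.057]
contact_force: [0.1, 0.4, -0.3]
finger_gap: 0.0359
t 5.8 p [ 0.5565 -0.3561  0.1473] S [-284.     1.3] F [ 0.12  0.43 -0.32] gap 0.036
tool x az 6.59 y [ 0.042  0.023 -0.999] z [-0.115  0.993  0.018] q [ 0.16  0.58  0.53  1.68 -0.4   0.96  0.96]
slide cm [-0.19  6.57  2.78]
```

```bash
python3 -m jog '{"fingers":[3.6,3.6,3.6,3.6,3.6],"slide":[[-0.1,1.5,1.4],[-0.1,1.5,0.9],[0,1.5,0],[0,1.0,0],[0,0,0]],"turn":[0,0,0,0,0]}';  python3 -c "
from h import *
w=toW((-.255,0));st((w[0],w[1],.082))
im,d,P=cap('top','top2');cv2.imwrite('pics/top2.png',cv2.resize(im[140:260,190:430],None,fx=3,fy=3)[:,:,::-1])
cap('side','side2')"
```

```text
clock: 6.22
ee_pos: [0.5521, -0.3326, 0.0842]
ee_rot: [-1.55, -0.117, 0.058]
contact_force: [-0.1, 1.3, 0.0]
finger_gap: 0.036
t 6.22 p [ 0.5521 -0.3326  0.0842] S [-260.2    2.7] F [-0.09  1.35  0.01] gap 0.036
tool x az 6.41 y [ 0.037  0.021 -0.999] z [-0.112  0.994  0.016] q [ 0.15  0.64  0.49  1.75 -0.44  0.84  0.97]
slide cm [0.26 0.24 0.52]
```

View pics/top2.png

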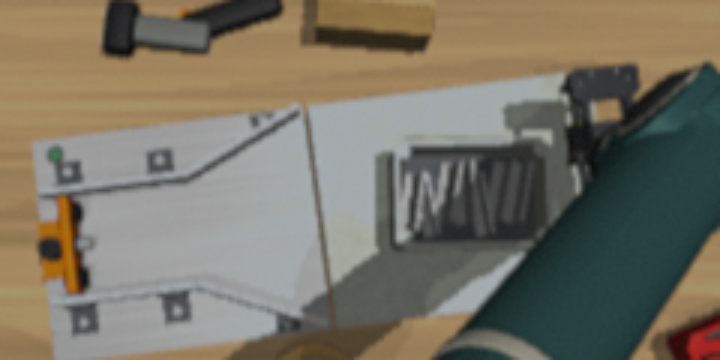

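View pics/side2.png

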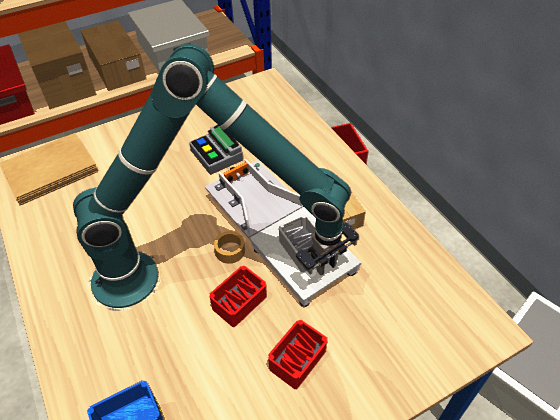

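```bash
python3 -m jog '{"fingers":[3.6,3.6,3.6,3.6,3.6],"slide":[[0.1,0,1.0],[0,0,1.0],[0,0,1.2],[0,0,1.5],[0,0.05,1.5]],"turn":[-0.015,0,0,0,0]}'; python3 -c "
from h import *
w=toW((0,0));st((w[0],w[1],.082))";python3 -m jog '{"fingers":[3.6,3.6,3.6,3.6,3.6],"slide":[[0,0,1.5],[0,0,1.5],[0,0,1.5],[0,0,1.5],[0,0.05,1.5]],"turn":[0,0,0,0,0]}'; python3 -c "
from h import *
w=toW((0,0));st((w[0],w[1],.082))"
```

```text
clock: 6.73
ee_pos: [0.5488, -0.2755, 0.0916]
ee_rot: [-1.563, -0.135, 0.056]
contact_force: [-0.6, -1.1, -0.2]
finger_gap: 0.0361
t 6.73 p [ 0.5488 -0.2755  0.0916] S [-203.    -1.2] F [-0.58 -1.12 -0.18] gap 0.036
tool x az 6.99 y [ 0.05   0.009 -0.999] z [-0.122  0.993  0.003] q [ 0.05  0.57  0.5   1.85 -0.42  0.79  0.9 ]
slide cm [-0.26  1.   20.3 ]
clock: 7.15
ee_pos: [0.5405, -0.1971, 0.0956]
ee_rot: [-1.57, -0.144, 0.05]
contact_force: [0.3, -2.2, -1.7]
finger_gap: 0.0359
t 7.15 p [ 0.5405 -0.1971  0.0956] S [-124.3   -2.8] F [ 0.27 -2.23 -1.72] gap 0.036
tool x az 7.06 y [ 0.06   0.002 -0.998] z [-0.123  0.992 -0.005] q [-0.1   0.5   0.51  1.95 -0.4   0.73  0.77]
slide cm [-0.4   1.27 12.43]
```

```bash
cat >> h.py <<'E'
def binpose():
    for n in("top","side"):
        im,d=robot.capture(n);P=cloud(n,d);S=toS(P)*1000;z=P[...,2]*1000
        hsv=cv2.cvtColor(im,cv2.COLOR_RGB2HSV).astype(int)
        m=(z>127)&(z<142)&(abs(S[...,1])<75)&(S[...,0]>-300)&(S[...,0]<290)&(hsv[...,1]<60)
        if m.sum()>20:
            q=S[m];print(n,m.sum(),rect(q/1000),"xr",np.percentile(q[:,0],[1,99]).round(1),"yr",np.percentile(q[:,1],[1,99]).round(1))
        big=im[140:260,190:430] if n=="top" else im[140:300,190:400]
        cv2.imwrite(f"pics/{n}_{robot.get_state()['clock']:.2f}.png",cv2.resize(big,None,fx=3,fy=3,interpolation=cv2.INTER_CUBIC)[:,:,::-1])
E
python3 -c "
from h import *
binpose()"; ls -t pics|head -2
```

```text
top 280 (array([-29.5,   6.2]), array([135.1, 107.9]), 0.11) xr [-95.8  37.7] yr [-47.3  60.1]
side 190 (array([-43. ,  15.1]), array([108.8, 179.6]), 87.31) xr [-132.   45.] yr [-42.4  65.8]
side_7.25.png
top_7.20.png
```

View pics/top_7.20.png

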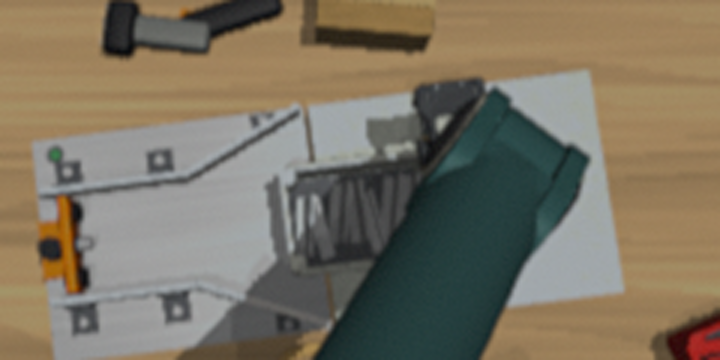

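View pics/side_7.25.png

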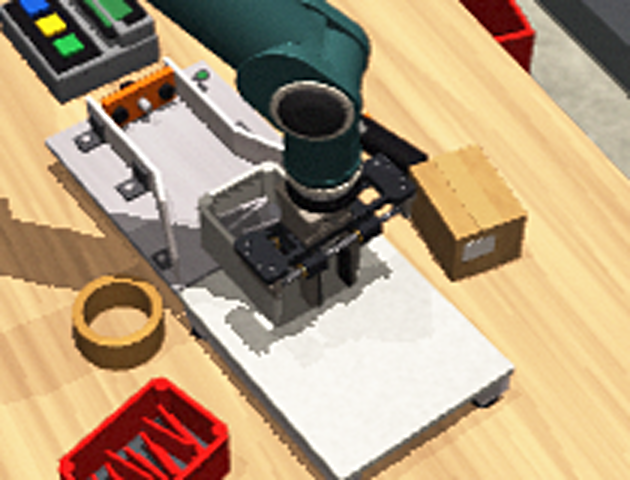

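```bash
python3 -m jog '{"fingers":[3.6,3.6,3.6,3.6,3.6],"slide":[[0,0.4,-1.0],[-0.3,0.5,0],[-0.3,0.5,0],[0,0.3,1.0],[0,0.2,1.0]],"turn":[0,0,0,0,0]}'; python3 -c "
from h import *
w=toW((0,0.002));st((w[0],w[1],.082))";python3 -m jog '{"fingers":[3.6,3.6,3.6,3.6,3.6],"slide":[[0,0.15,1.5],[0,0.15,1.5],[0,0.15,1.5],[0,0.15,1.5],[0,0.15,1.5]],"turn":[0,0,0,0,0]}'; python3 -c "
from h import *
w=toW((0,0.002));st((w[0],w[1],.082));binpose()"
```

```text
clock: 7.67
ee_pos: [0.535, -0.1894, 0.0762]
ee_rot: [-1.57, -0.146, 0.047]
contact_force: [-1.0, -3.1, 3.2]
finger_gap: 0.0363
t 7.67 p [ 0.535  -0.1894  0.0762] S [-115.9    1.6] F [-1.   -3.13  3.25] gap 0.036
tool x az 7.06 y [ 0.063  0.002 -0.998] z [-0.123  0.992 -0.006] q [-0.09  0.52  0.49  1.98 -0.42  0.68  0.79]
slide cm [-0.04 -0.66 11.59]
clock: 8.08
ee_pos: [0.5281, -0.1216, 0.0688]
ee_rot: [-1.584, -0.144, 0.031]
contact_force: [0.6, -3.5, 2.7]
finger_gap: 0.0358
t 8.08 p [ 0.5281 -0.1216  0.0688] S [-47.8  -0.1] F [ 0.58 -3.54  2.69] gap 0.036
tool x az 6.41 y [ 0.072 -0.011 -0.997] z [-0.11   0.994 -0.019] q [-0.24  0.49  0.5   2.06 -0.41  0.61  0.65]
slide cm [-0.19 -1.43  4.75]
top 255 (array([54.7,  4.3]), array([107.7, 123.6]), 88.61) xr [ -3.7 116.2] yr [-49.6  57.3]
side 153 (array([33.9, 14.8]), array([ 97.8, 181.7]), 88.22) xr [-55.1 122.6] yr [-34.6  62.9]
```

```bash
python3 -m jog '{"fingers":[3.6,3.6,3.6,3.6,3.6],"slide":[[0,-0.4,1.0],[0,-0.3,1.0],[0,-0.1,1.0],[0,-0.1,1.0],[0,-0.1,1.0]],"turn":[-0.015,0,0,0,0]}'; python3 -c "
from h import *
w=toW((0,0.002));st((w[0],w[1],.082));binpose()"
```

```text
clock: 8.6
ee_pos: [0.5206, -0.073, 0.077]
ee_rot: [-1.587, -0.153, 0.041]
contact_force: [0.6, -2.7, -1.0]
finger_gap: 0.036
t 8.6 p [ 0.5206 -0.073   0.077 ] S [1.3 1.3] F [ 0.55 -2.71 -0.96] gap 0.036
tool x az 7.11 y [ 0.072 -0.015 -0.997] z [-0.122  0.992 -0.023] q [-0.35  0.46  0.52  2.09 -0.38  0.61  0.55]
slide cm [-0.04 -0.5  -0.15]
top 239 (array([110.4,   0.8]), array([107.7, 109.9]), 89.77) xr [ 58.5 165.1] yr [-52.8  54. ]
side 134 (array([81.1, 17. ]), array([ 88.2, 180.5]), 87.81) xr [ -7.  169.5] yr [-28.9  59.8]
```

```bash
python3 -m jog '{"fingers":[3.6,3.6,3.6,3.6,3.6],"slide":[[0,-0.3,1.0],[0,-0.2,1.0],[0,-0.2,1.0],[0,-0.2,1.0],[0,-0.2,0.8]],"turn":[0,0,0,0,0]}'; python3 -c "
from h import *
w=toW((0.078,0.00));st((w[0],w[1],.08))"
```

```text
clock: 9.12
ee_pos: [0.5126, -0.0236, 0.0865]
ee_rot: [-1.588, -0.152, 0.043]
contact_force: [0.4, -2.4, -1.4]
finger_gap: 0.0361
t 9.12 p [ 0.5126 -0.0236  0.0865] S [51.4  3. ] F [ 0.45 -2.39 -1.43] gap 0.036
tool x az 7.15 y [ 0.07  -0.016 -0.997] z [-0.123  0.992 -0.024] q [-0.48  0.42  0.54  2.12 -0.35  0.61  0.42]
slide cm [0.25 0.6  2.67]
```

```bash
python3 -m jog '{"fingers":[3.6,3.6,3.6,3.6,3.6],"slide":[[0.05,0.1,0.5],[0.05,0,0.5],[0,0,0.3],[0,0,0.3],[0,0,0.3]],"turn":[0,0,0,0,0]}'; python3 -c "
from h import *
w=toW((0.078,0.00));st((w[0],w[1],.08))
binpose()"
```

```text
clock: 9.53
ee_pos: [0.5117, -0.0036, 0.0857]
ee_rot: [-1.589, -0.153, 0.043]
contact_force: [-0.1, -4.7, 1.2]
finger_gap: 0.0359
t 9.53 p [ 0.5117 -0.0036  0.0857] S [71.4  1.3] F [-0.11 -4.71  1.22] gap 0.036
tool x az 7.19 y [ 0.071 -0.017 -0.997] z [-0.123  0.992 -0.026] q [-0.52  0.42  0.54  2.12 -0.35  0.61  0.38]
slide cm [0.09 0.56 0.68]
top 204 (array([195.,  -1.]), array([108.1,  79.7]), 89.27) xr [157.4 234.3] yr [-54.6  52.3]
side 131 (array([147.6,  14.2]), array([183.2,  94.7]), 5.53) xr [ 58.6 236.4] yr [-26.5  57.5]
```

```bash
python3 -m jog '{"fingers":[3.6,3.6,3.6],"slide":[[0,0,0.25],[0,0,0.2],[0,0,0.2]],"turn":[0,0,0]}'; python3 -c "
from h import *
w=toW((0.078,0.00));st((w[0],w[1],.08))
binpose()"; ls -t pics|head -2
```

```text
clock: 9.88
ee_pos: [0.5115, 0.0007, 0.0858]
ee_rot: [-1.592, -0.153, 0.041]
contact_force: [1.8, -12.7, 0.5]
finger_gap: 0.0358
t 9.88 p [0.5115 0.0007 0.0858] S [75.7  0.9] F [  1.78 -12.67   0.52] gap 0.036
tool x az 7.11 y [ 0.073 -0.02  -0.997] z [-0.122  0.992 -0.028] q [-0.53  0.42  0.54  2.12 -0.34  0.61  0.37]
slide cm [0.05 0.58 0.25]
top 204 (array([215.1,  -9.2]), array([123.1,  68.9]), 67.83) xr [163.2 238.7] yr [-54.7  52.2]
side 136 (array([153.1,  16. ]), array([ 84.8, 178. ]), 89.75) xr [ 64.5 240.3] yr [-25.9  57.8]
side_9.98.png
top_9.93.png
```

Run:
```python
import cv2,numpy as np
a=cv2.imread("pics/top_9.93.png")[:,:420];b=cv2.imread("pics/side_9.98.png")
a=cv2.resize(a[80:330,0:400],(400,250));b=b[0:300,0:400]
cv2.imwrite("pics/cmp1.png",np.vstack([cv2.resize(a,(700,437))[:300],cv2.resize(b,(700,525))[:290]]))
```

```text
(no output)
```

View pics/cmp1.png

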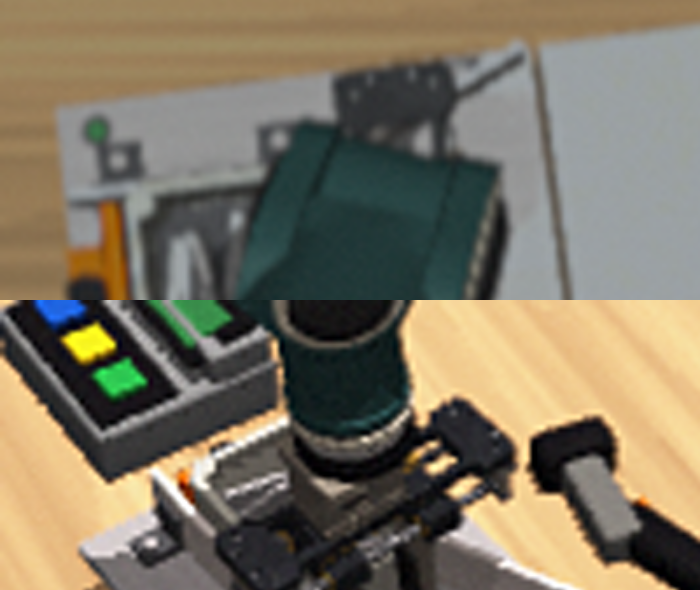

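```bash
python3 -m jog '{"fingers":[3.6],"slide":[[0,0,0.15]],"turn":[0]}'; python3 -c "
from h import *
st()"
```

```text
clock: 10.07
ee_pos: [0.5116, 0.0005, 0.0858]
ee_rot: [-1.594, -0.153, 0.039]
contact_force: [0.3, -6.1, 0.9]
finger_gap: 0.0363
t 10.07 p [5.116e-01 5.000e-04 8.580e-02] S [75.4  0.9] F [ 0.28 -6.1   0.91] gap 0.036
tool x az 7.05 y [ 0.074 -0.021 -0.997] z [-0.121  0.992 -0.03 ] q [-0.53  0.42  0.55  2.12 -0.34  0.6   0.36]
```

```bash
python3 -m jog '{"fingers":[3.6,3.6,3.6,3.6,3.6],"slide":[[0,0,-0.5],[0,0,-1.5],[0,0,-3],[0,-1,-3],[0,-3,-3]],"turn":[0,0,0,0,0]}'; python3 -m jog '{"fingers":[0,0,0,0,0],"slide":[[0,-4,-3],[0,-4,-3],[0,-4,-3],[0,-2,-2],[0,0,0]],"turn":[0,0,0,0,0]}';python3 -c "
from h import *
st(); binpose()"; ls -t pics|head -2
```

```text
clock: 10.48
ee_pos: [0.518, -0.0989, 0.1231]
ee_rot: [-1.584, -0.154, 0.064]
contact_force: [1.0, -0.1, -0.7]
finger_gap: 0.0358
clock: 10.9
ee_pos: [0.5244, -0.2006, 0.2558]
ee_rot: [-1.582, -0.152, 0.058]
contact_force: [0.0, -0.9, 0.8]
finger_gap: 0.0049
t 10.9 p [ 0.5244 -0.2006  0.2558] S [-125.7   13.5] F [ 0.04 -0.89  0.76] gap 0.005
tool x az 7.7 y [ 0.06  -0.01  -0.998] z [-0.133  0.991 -0.018] q [-0.25  0.27  0.67  1.86 -0.21  1.02  0.64]
top 453 (array([164.2,  -1. ]), array([150.5, 107.9]), 0.07) xr [ 89.1 239. ] yr [-54.4  52.8]
side 263 (array([162.4,   3.9]), array([109.4, 160.8]), 88.4) xr [ 85.  240.8] yr [-49.8  58.3]
side_11.00.png
top_10.95.png
```

View pics/top_10.95.png

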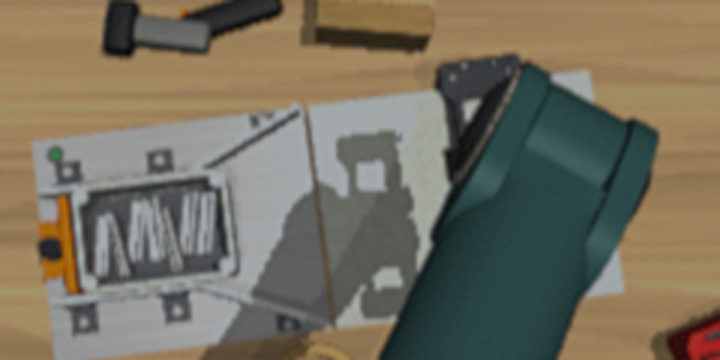

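View pics/side_11.00.png

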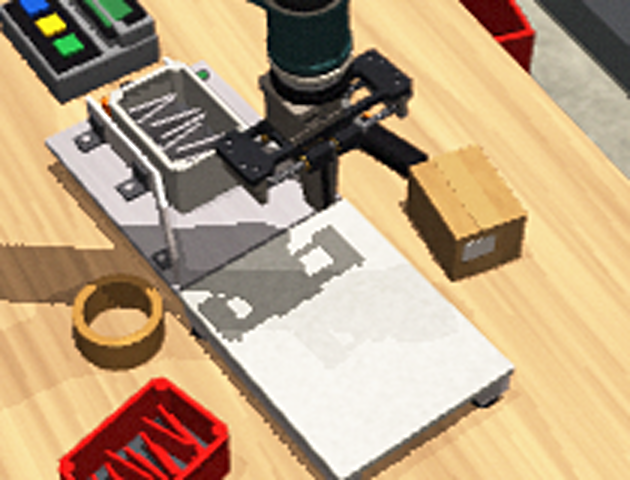

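Run:
```python
from h import *
for n in("top","side"):
    d=np.load(f"pics/{n}d.npy");im=np.load(f"pics/{n}i.npy");P=cloud(n,d);S=toS(P)*1000;z=P[...,2]*1000
    m=(abs(S[...,1])<47)&(S[...,0]>205)&(S[...,0]<260)&(z>72)&(z<118)
    v,u=np.nonzero(m)
    o=np.argsort(S[m][:,0])[:26]
    for i in o: print(n,u[i],v[i],S[v[i],u[i]].round(0),z[v[i],u[i]].round(0),im[v[i],u[i]])
robot.capture("top");robot.capture("side")
d0=np.load("pics/topd.npy")
im,d=robot.capture("top")
hs=[cv2.cvtColor(x,cv2.COLOR_RGB2HSV).astype(int) for x in (np.load("pics/topi.npy"),im)]
for h,dd in zip(hs,(d0,d)):
    P=cloud("top",dd);S=toS(P)*1000;z=P[...,2]*1000
    o=(h[...,0]>4)&(h[...,0]<20)&(h[...,1]>190)&(S[...,0]>200)&(abs(S[...,1])<46)&(z>100)&(z<120)&(S[...,0]<300)
    print("orange top edge",o.sum(),np.percentile(S[o][:,0],[2,10,50,90,98]).round(1))
```

```text
top 220 219 [231.  -4.] 95.0 [108 109 109]
top 220 220 [231.  -1.] 96.0 [101 101 101]
top 220 221 [232.   2.] 94.0 [101 100 101]
top 220 222 [233.   4.] 88.0 [102 102 101]
top 219 219 [234.  -4.] 95.0 [111 110 111]
top 219 220 [234.  -1.] 95.0 [118 117 118]
top 219 221 [235.   1.] 93.0 [117 117 118]
top 219 222 [236.   4.] 89.0 [104 104 104]
top 218 219 [237.  -5.] 95.0 [111 112 111]
top 218 220 [237.  -2.] 95.0 [124 124 124]
top 218 221 [238.   1.] 94.0 [124 125 125]
top 218 222 [239.   4.] 92.0 [108 108 108]
top 217 212 [239. -27.] 89.0 [74 75 76]
top 216 210 [239. -32.] 101.0 [23 23 25]
top 217 210 [239. -33.] 84.0 [70 71 72]
top 216 209 [239. -35.] 99.0 [35 35 35]
top 216 208 [239. -38.] 97.0 [55 56 56]
top 219 229 [239.  25.] 85.0 [95 96 97]
top 217 211 [239. -30.] 85.0 [67 68 68]
top 219 233 [239.  37.] 91.0 [58 60 59]
top 216 207 [239. -42.] 94.0 [90 89 90]
top 219 231 [239.  31.] 87.0 [66 66 66]
top 217 209 [239. -37.] 79.0 [82 82 83]
top 217 220 [240.  -2.] 99.0 [124 125 126]
top 218 230 [240.  28.] 99.0 [30 31 31]
top 219 232 [240.  33.] 86.0 [63 63 64]
side 252 168 [221. -
[... 462 characters left out ...]
.   5.] 94.0 [213 208 209]
side 246 168 [234. -30.] 103.0 [34 26 25]
side 244 170 [234. -21.] 99.0 [15 16 20]
side 247 170 [234. -34.] 91.0 [9 5 9]
side 229 176 [234.  41.] 106.0 [28 27 28]
side 228 178 [235.  46.] 99.0 [10 10 11]
side 248 169 [235. -38.] 93.0 [54 47 48]
side 244 171 [235. -21.] 93.0 [12 10 14]
side 230 178 [235.  38.] 94.0 [ 9  3 10]
side 230 180 [235.  39.] 84.0 [12  6  4]
side 229 178 [235.  42.] 96.0 [9 4 6]
side 245 171 [236. -26.] 90.0 [15 15 16]
side 229 179 [236.  42.] 91.0 [ 8  8 10]
side 232 178 [236.  30.] 88.0 [28 17 12]
side 250 171 [236. -47.] 77.0 [86 77 75]
orange top edge 129 [246.7 247.4 251.4 256.6 258. ]
orange top edge 112 [247.5 248.1 252.4 256.6 258.2]
```

The bin is home: in the top camera its front edge reads 239 mm, and so does the buffer face. The stop's orange edge has moved less than 1 mm, which is within noise, and the bin is square and central. Next is the green key.

```bash
python3 -m jog '{"fingers":[0,0,0,0,0],"slide":[[0,0,4.1],[0,0,4.1],[0,0,4.1],[0,0,4.1],[0,0,4.1]],"turn":[0,0,0,0,0]}'; python3 -m jog '{"fingers":[0,0,0,0,0],"slide":[[0,0,4.1],[0,0,4.1],[0,0,4.1],[0,0,4.1],[0,0,4.1]],"turn":[0,0,0,0,0]}';python3 -c "
from h import *
st((.461,.3325,.16))"
```

```text
clock: 11.57
ee_pos: [0.4888, 0.0068, 0.239]
ee_rot: [-1.582, -0.132, 0.076]
contact_force: [0.6, -0.0, 0.4]
finger_gap: 0.0005
clock: 11.98
ee_pos: [0.4516, 0.2113, 0.2292]
ee_rot: [-1.584, -0.132, 0.098]
contact_force: [0.2, 0.7, -1.0]
finger_gap: 0.0003
t 11.98 p [0.4516 0.2113 0.2292] S [292.1  33.9] F [ 0.18  0.7  -1.  ] gap 0.0
tool x az 8.36 y [ 0.023 -0.014 -1.   ] z [-0.145  0.989 -0.018] q [-0.88  0.18  0.41  1.98 -0.06  0.98 -0.3 ]
slide cm [ 2.56  6.76 11.98]
```

```bash
python3 -m jog '{"fingers":[0,0,0,0,0],"slide":[[0.9,0,4.0],[0.8,0,4.0],[0.8,0.5,3.7],[0,2.5,0],[0,2.5,0]],"turn":[0.02,0,0,0,0]}';python3 -c "
from h import *
st((.461,.3325,.085))"
```

```text
clock: 12.4
ee_pos: [0.4485, 0.3487, 0.1668]
ee_rot: [-1.579, -0.131, 0.109]
contact_force: [-0.1, -1.5, -1.9]
finger_gap: 0.0005
t 12.4 p [0.4485 0.3487 0.1668] S [428.8  19.6] F [-0.14 -1.49 -1.91] gap 0.001
tool x az 8.76 y [ 0.015 -0.01  -1.   ] z [-0.152  0.988 -0.012] q [-0.99  0.39  0.33  1.87 -0.13  0.9  -0.45]
slide cm [ 0.89  8.22 -1.69]
```

```bash
python3 -m jog '{"fingers":[0,0,0,0,0],"slide":[[0.9,2.0,-1.6],[0.1,2.5,-0.1],[0,2.0,0],[0,1.3,0],[0,0,0]],"turn":[0.02,0,0,0,0]}';python3 -c "
from h import *
st((.461,.3325,.0555))
for n in('top','side'):
  im,d,P=cap(n,n+'3');
  a=im[190:260,100:220] if n=='top' else im[90:190,160:280]
  cv2.imwrite(f'pics/{n}3.png',cv2.resize(a,None,fx=5,fy=5)[:,:,::-1])"
```

```text
clock: 12.82
ee_pos: [0.4464, 0.3354, 0.0719]
ee_rot: [-1.591, -0.112, 0.125]
contact_force: [-0.7, -0.0, 0.5]
finger_gap: 0.0006
t 12.82 p [0.4464 0.3354 0.0719] S [415.9  23.3] F [-0.7  -0.05  0.49] gap 0.001
tool x az 8.61 y [-0.006 -0.024 -1.   ] z [-0.15   0.988 -0.023] q [-0.94  0.52  0.29  1.93 -0.19  0.73 -0.39]
slide cm [ 1.41  1.64 -0.47]
```

View pics/side3.png

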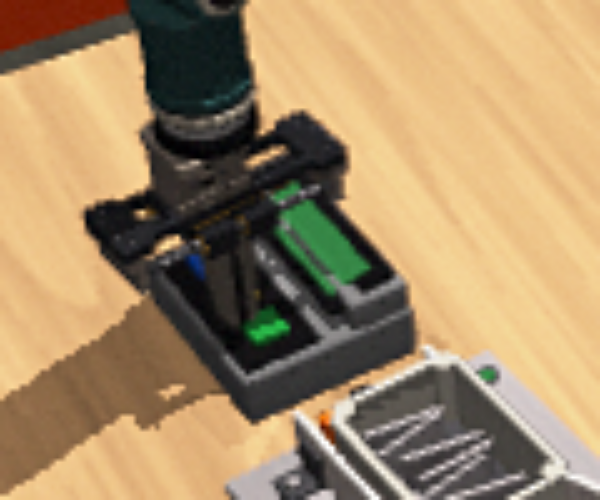

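View pics/top3.png

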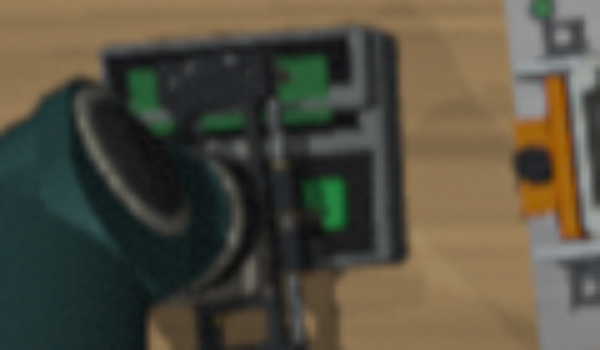

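The tip is over the green key but about 14 mm short in x. I'll shift it over before pressing.

```bash
python3 -m jog '{"fingers":[0,0,0,0],"slide":[[1.4,0,-0.4],[0.3,0,-0.1],[0,0.4,0],[0,0.4,0]],"turn":[0,0,0,0]}';python3 -c "
from h import *
st((.461,.3325,.0555))"
```

```text
clock: 13.25
ee_pos: [0.4693, 0.3363, 0.0699]
ee_rot: [-1.584, -0.12, 0.119]
contact_force: [0.3, -0.3, 0.2]
finger_gap: 0.0003
t 13.25 p [0.4693 0.3363 0.0699] S [413.9   0.5] F [ 0.26 -0.26  0.2 ] gap 0.0
tool x az 8.69 y [ 0.002 -0.016 -1.   ] z [-0.151  0.988 -0.016] q [-0.91  0.55  0.29  1.9  -0.2   0.74 -0.36]
slide cm [-0.87  1.44 -0.23]
```

```bash
python3 -m jog '{"fingers":[0,0,0,0,0],"slide":[[-0.7,0.3,-0.2],[-0.1,0.5,0],[0,0.4,0],[0,0.3,0],[0,0.3,0]],"turn":[0,0,0,0,0]}';python3 -c "
from h import *
st((.461,.3325,.0555))"
```

```text
clock: 13.67
ee_pos: [0.4623, 0.3332, 0.0545]
ee_rot: [-1.581, -0.121, 0.116]
contact_force: [-11.0, -7.5, 46.9]
finger_gap: 0.0004
t 13.67 p [0.4623 0.3332 0.0545] S [411.6   7.8] F [-11.01  -7.53  46.94] gap 0.0
tool x az 8.64 y [ 0.004 -0.013 -1.   ] z [-0.15   0.989 -0.013] q [-0.91  0.56  0.28  1.92 -0.21  0.69 -0.35]
slide cm [-0.14 -0.1  -0.05]
```

Bottomed out at z=0.0545, the same as the blue key. I'll hold briefly near the bottom, then retreat.

```bash
python3 -m jog '{"fingers":[0,0,0],"slide":[[0,0.2,0],[0,0.2,0],[0,0.15,0]],"turn":[0,0,0]}'; python3 -m jog '{"fingers":[0,0,0,0,0],"slide":[[0,-1,0],[0,-3,0],[0,-4,0],[0,-4,0],[0,0,0]],"turn":[0,0,0,0,0]}';python3 -c "
from h import *
st();binpose()
im,d,P=cap('side','side4')
z=P[...,2]
hsv=cv2.cvtColor(im,cv2.COLOR_RGB2HSV).astype(int)
for nm,lo,hi,c in(('b',100,125,(.4555,.4255)),('y',22,35,(.458,.379)),('g',50,80,(.461,.3325))):
  m=(hsv[...,0]>lo)&(hsv[...,0]<hi)&(hsv[...,1]>150)&(abs(P[...,0]-c[0])<.03)&(abs(P[...,1]-c[1])<.03)&(z>.04)
  print(nm,m.sum(),np.median(z[m]).round(4))
"; ls -t pics|head -3
```

```text
clock: 13.92
ee_pos: [0.4623, 0.3331, 0.0553]
ee_rot: [-1.578, -0.119, 0.118]
contact_force: [-2.3, -1.8, 10.3]
finger_gap: 0.0002
clock: 14.33
ee_pos: [0.4604, 0.3333, 0.1787]
ee_rot: [-1.582, -0.115, 0.121]
contact_force: [1.0, -0.1, 0.4]
finger_gap: 0.0005
t 14.33 p [0.4604 0.3333 0.1787] S [412.    9.7] F [ 1.05 -0.08  0.44] gap 0.001
tool x az 8.61 y [-0.003 -0.015 -1.   ] z [-0.15   0.989 -0.014] q [-0.96  0.38  0.33  1.85 -0.14  0.94 -0.41]
top 450 (array([164.2,  -1. ]), array([108.1, 150.2]), 89.83) xr [ 89.3 238.5] yr [-54.6  52.8]
side 295 (array([161.1,   4.4]), array([110.8, 162.1]), 89.92) xr [ 84.4 238.4] yr [-50.   59.4]
b 65 0.0559
y 38 0.0593
g 58 0.058
side4.png
side_14.43.png
top_14.38.png
```

Run:
```python
from h import *
im,d,P=cap('side','x')
cv2.imwrite('pics/side5.png',cv2.resize(im[80:220,150:330],None,fx=4,fy=4,interpolation=cv2.INTER_CUBIC)[:,:,::-1])
h=cv2.cvtColor(im,cv2.COLOR_RGB2HSV).astype(int);z=P[...,2]
m=(h[...,0]>100)&(h[...,0]<125)&(h[...,1]>150)&(abs(P[...,0]-.456)<.012)&(abs(P[...,1]-.425)<.012);print(m.sum(),np.median(z[m]))
```

```text
27 0.059849037564798424
```

View pics/side5.png

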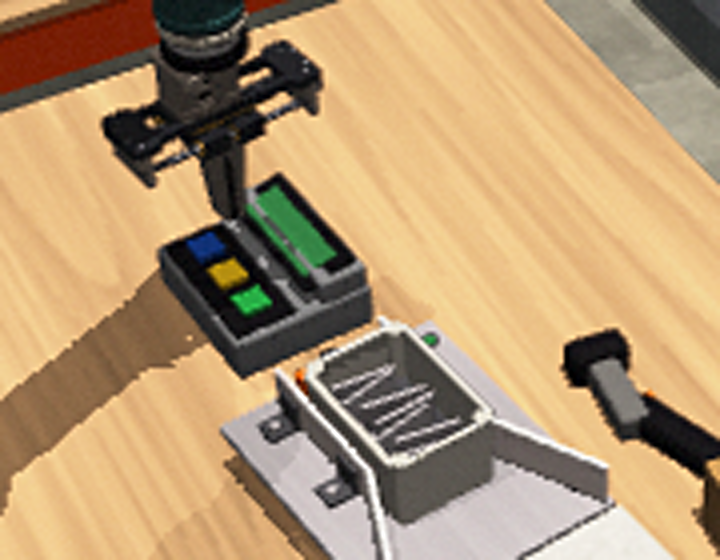

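The picture shows all three keys up at about (205,248), (228,273) and (250,300). The bin is home at about (400,390), and the arm is clear of everything. Handing in.

```bash
python3 -c "
from rig import robot
print(robot.finish_job())"
```

```text
the job is handed in; nothing more can be done
None
```

I did the whole job in order and handed it in at about 14.6 s: pressed the blue key, slid the bin home against the end stop and let go, then pressed the green key. No verdict was reported.

**Last checks**
- **Bin:** it stands square to within about 0.3°. The cameras put it between 1 mm right and 4 mm left of the centre line, and they disagree with each other by a few mm throughout.
- **End stop:** the top camera put the bin's front edge and the buffer face both at about 239 mm, so the plunger should be fully in. I could only infer its travel, not read it. The push stalled at about 13 N, under the 20 N clamp limit, and the stop's edge moved no more than about 1 mm, which is within camera noise.
- **Keys:** both presses bottomed out. Afterwards all three keys looked up in the side picture. One loose depth reading put the blue key's top at 56 mm, but a tighter one gave 60 mm, which is its free height.
- **Clearance:** the arm was clear of everything at the end.

**What went less well**
- **Key forces:** the presses peaked at about 59 N on the blue key and 47 N on the green, harder than I intended. Contact was at the fingertips and below the 120 N wrist limit. If the 40 N limit on the arm and gripper body also covers fingertips, both peaks exceed it.
- **Tool tilt:** the tool tilted up to about 4° during the push, with no visible effect on the bin.

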